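# Free the seized fixture clamp and unload the carrier

### The job

The wing knob of the fixture's swing clamp has seized. Rock it back and forth in small arcs, reversing as soon as it binds and never forcing it against the bind, until it breaks free; then turn it counter-clockwise (seen from above) until the clamp toe has swung well clear of the carrier. Lift the carrier out by its bar and set it down gently, flat in the grey tray, leaving the clamp open and the other things on the bench alone.

Things in the scene. Friction and masses are not known exactly. Their poses are not given: they have to be found in the camera images.
- knob_grip (a point): Grip point of the black wing knob: an upright black bar 52 long, 14 thick, 36 high on a thin steel stem on the fixture. It lies on the vertical turning axis, 91 above the bench; the wing spans 71 to 107 above the bench. Site y runs along the wing's length (parallel to the clamp toe), x across its 14 (close the fingers along x), z up; turns with the knob.
- knob (a joint): Wind-up of the rubber-bonded hub between knob and stem, rad: knob angle minus clamp angle, + counter-clockwise from above, 0 without torque; 3 N m per rad. The bond tears beyond 0.12 rad either way (0.36 N m). Turning the knob between binds takes 0.05 to 0.15 N m; at a bind the torque climbs with further turning. A push of 0.18 N m (0.06 rad) is enough everywhere.
- clamp (a joint): Angle of the seized clamp, rad, + = counter-clockwise = opening; about 0 at the start, toe over the carrier. It first turns only in small arcs between binds; these differ from run to run, from -0.1 to -0.4 on the closing side and from 0 to 0.35 on the opening side. Push each arc firmly right to its bind, then reverse. After up to four binds it runs free to an end stop at 1.15.
- toe_tip (a point): Underside of the end of the clamp's flat steel toe (16 wide, 7 thick), 73 from the turning axis, 27 above the bench. At the start it covers about 9 of the carrier's edge with 3 of air above it; it is clear of the carrier from a clamp angle of 0.75.
- nest (a point): Floor of the nest in the fixture, 14 above the bench, where the carrier's centre stands at the start; the knob's axis is 101.5 from it along -y. x, y: the fixture's axes. The fixture is a fixed aluminium plate 170 x 200 x 14, with lips 7 high around the carrier (2 play) and a fixed steel stud 40 above the bench. It stands on one side of the bench, the tray on the other.
- insert: The carrier: loose aluminium plate 80 (x) x 64 (y) x 10 thick, 0.2 to 0.4 kg, with an upright dark steel bar, 12 (x) x 36 (y), from 10 to 42 above its underside, centred 4 off the plate's centre towards +y. Origin: centre of its underside, z up. Grip the bar across its 12 (fingers closing along x).
- tray: Fixed grey open tray, 160 (x) x 140 (y) x 28 high outside, walls and floor 5 thick; origin at the centre of its underside. Empty at the start.
- tray_in (a point): Centre of the tray's inner floor, 5 above the bench; axes as the tray.
- wrench: Loose steel wrench, 150 long, lying about along x between fixture and tray; origin at its underside. Leave alone.
- thumbscrew: Loose steel thumbscrew standing on its 36 wide head, 40 high, beyond the wrench. Leave alone.
- mouse: Loose black computer mouse, 105 x 62, 34 high, at the far left. Leave alone.
- bottle: Loose white bottle, 52 wide, 120 high, at the far right. Leave alone.
- reel: Loose steel reel lying flat, 68 wide, 30 high, at the right. Leave alone.
Not all that is in view belongs to the job. What is shaped like the insert but green or yellow is not meant. Leave any blue look-alike of the tray alone.

How it is judged (in metres and radians):
On the way, in this order (a step that is already met when the one before it is completed fails the run):
1. the clamp is rocked past the last bind and turned open, toe clear of the carrier (over 0.75 rad) (value of joint clamp above 0.75 rad), for 0.2 s.
2. the carrier is lifted clear of the nest (15 mm or more) with the clamp open (z of insert in the frame of nest above 0.015 m and value of joint clamp above 0.75 rad), for 0.1 s.
At the end, for the whole second after the job is handed in: Clamp open by more than 0.75 rad; carrier at rest, right way up and flat (within 0.06 rad) on the tray's floor (within 4 mm), its centre within 50 mm of the tray's centre (value of joint clamp above 0.75 rad and z of insert in the frame of tray_in between -0.004 and 0.004 m and horizontal distance between insert and tray_in below 0.05 m and angle between insert's own z axis and vertical below 0.06 rad and linear speed of insert below 0.02 m/s); the robot touches nothing.
It fails at once if the knob's rubber hub is torn: wound up by more than 0.12 rad (0.36 N m) either way (value of joint knob above 0.12 rad or value of joint knob below -0.12 rad).
It fails at once if the carrier is dropped or thrown (moves faster than 0.4 m/s, a fall of about 8 mm, while not held) (contact force between the fingers and insert below 0.05 N and linear speed of insert above 0.4 m/s).
It fails at once if the carrier is rammed into the tray (over 120 N) (contact force between insert and tray above 120 N).
It fails at once if the carrier is pried against the clamp (over 15 N) (contact force between insert and clamp above 15 N).
It fails at once if a bystander is moved by more than 20 mm (distance of any of wrench, thumbscrew, mouse, bottle, reel from where it was at the start of the episode above 0.02 m).
It also fails if it takes over 72 s, if anything falls off the work surface, if the arm or the gripper's body presses on something with over 40 N, if the wrist force passes 120 N, or if a joint passes its speed limit or range.

### The arm

A 6-joint arm with a two-finger parallel gripper is mounted at the origin on the work surface. World frame = base frame: x ahead of the robot, y to its left, z up, the work surface at z = 0. Lengths are in m, angles in degrees, forces in N, time in s.
With the tool pointing down it reaches from about 0.4 to 0.825 m from the base axis. Payload 7 kg.
Tool frame: the origin (TCP) lies on the centre line of the jaws, within the pads' length; the fingertips stand 14 mm ahead of it and the grasp point (between the pads) lies 5 mm behind it; z points along the fingers, y is the line along which they close (so a half turn about z gives the same grasp; the last joint's range is limited). The gripper opens to 88 mm and grips with 3 to 60 N. Pads are 19 mm wide; open, the fingers measure 130 mm over their backs; the gripper's body (78 mm by 193 mm) begins 47 mm behind the grasp point.
Start: joints at [82.397, 20.546, 0.682, 0, -70.136, -16.507], TCP at [0.276, 0.616, 0.241] pointing down, gripper open.
Joint ranges: [-176.03, 176.03], [-82.01, 121.73], [-58.28, 71.71], [-173.87, 95.51], [-174.79, -0.11], [-173.66, 173.66]. Speed limits (degrees/s): [136.94, 136.94, 172.46, 180, 180, 180].

### API

Orientations are given as [roll, pitch, yaw] about the fixed x, y, z axes, in that order (R = Rz(yaw) Ry(pitch) Rx(roll)).
In Python, from plant import r gives the robot as it stands.
- The arm moves only by the tool send_rows, never from a script. Its argument "steps" is a list of rows, each an object with "dp": the shift along the tool's x, y, z in mm, a list of three; "roll": the turn about the tool's z in rad; "jaw": the opening in per cent of the stroke, from 0 (shut) to 100 (fully open). In form: [{"dp": [tx, ty, tz], "roll": roll, "jaw": jaw}, ...]. A call has 1 to 5 rows; each row is the pose to reach, as a shift and turn from the pose commanded when the call began, along the tool's axes at that moment; what a row does not reach only later rows make up. A row lasts 1/8 s, in which the tool goes at most 62.5 mm and 10.7 degrees, less where a joint would pass 70% of its speed; a pose out of reach is approached as far as the arm can. A call with a gripper value outside its range is refused whole. The fingers move at their own pace and stop on an object; "newtons" is the grip in N (left out, the last holds). Time passes only in rows, so rows that repeat a pose let the fingers close. It gives the time, the measured TCP pose, the force, the opening and the grip force at its end, in the units of the state.
- r.get_state(): the state, without advancing time (a new reading comes with each control period).
- r.capture(name): name is "side" or "top" or "wrist"; returns a dict with "image" (420x560x3 uint8, blue, green, red), "K" (3x3 intrinsics, pixels), "rvec" (rotation vector, rad) and "tvec" (3), from world to camera coordinates, as OpenCV has them. Camera axes: x right, y down, z forward; pixel columns grow to the right and rows downward; lengths in m; the calibration is good to about 2 mm. A picture is of the moment at which its call begins. There is no depth.
- r.close_job(): hands the job in; it is judged then, once.
The state is a dict: "time_s": time; "joints": joint angles; "qd": joint speeds; "joint_torque": joint torques, N m; "tcp_pos": TCP position; "eef_rot": TCP orientation; "contact_force": force on the tool from outside, world axes, zero at the start; "moment": the same for the moment, N m; "gripper_width": finger opening in m; "gripper_force": force on a finger pad.
Only numpy, scipy, OpenCV 4.12 (cv2) and the standard library are available. Lean on these libraries where they do the work, as an engineer would, in place of code of your own. Each camera call takes 0.05 s, during which the arm holds its last target. There are 200 camera calls.

## Working session

There is one attempt and no reset: what is moved stays moved. The work goes in short steps, Python scripts to look and compute and a tool call to move; the robot and the scene stay as the last step left them, time stands still between calls to the robot, and variables do not carry over. Pictures are saved under pics/ and viewed, at most 10 in all, crops included, and the job is handed in when it is done.

Besides the shell and the picture viewer there is one more tool, called after ">>>" by a JSON object that holds its "api" and its "payload", one argument or row to a line. send_rows: Moves the arm, as the interface text tells. Its arguments: {"type":"object","properties":{"steps":{"type":"array","items":{"type":"object","properties":{"dp":{"type":"array","items":{"type":"number"}},"roll":{"type":"number"},"jaw":{"type":"number"}}}},"newtons":{"type":"number"}},"required":["steps"]}

```bash
ls; mkdir -p pics
python3 - <<'E'
from plant import r
import cv2,numpy as np
s=r.get_state();print(s)
for n in("top","side"):
    c=r.capture(n);cv2.imwrite(f"pics/{n}0.png",c["image"]);print(n,c["K"].tolist(),c["rvec"],c["tvec"])
    np.savez(f"{n}0.npz",**c)
E
```

```text
pics
{'time_s': 0.0, 'joints': array([ 8.23959829e+01,  2.05883210e+01,  6.32523391e-01, -1.89903384e-02,
       -7.01343776e+01, -1.65088601e+01]), 'qd': array([-0.00152097, -0.0115208 , -0.08965056,  0.01903615,  0.04592515,
       -0.08993342]), 'joint_torque': array([ 7.74443815e-04, -5.82715023e+01,  2.93069440e+01,  6.99770004e+00,
        7.04184640e-03, -1.57168733e-04]), 'tcp_pos': array([0.27557896, 0.61567001, 0.23965186]), 'eef_rot': array([ 1.79908469e+02, -8.51055511e-03, -2.41193377e+01]), 'contact_force': array([-1.08029566, -0.13866122,  0.2085387 ]), 'moment': array([-0.01000079,  0.05850562, -0.00403844]), 'gripper_force': 0.0, 'gripper_width': 0.08793195549745347}
top [[499.0703682189059, 0.0, 288.0970271260694], [0.0, 499.0703682189059, 203.27739190729935], [0.0, 0.0, 1.0]] [ 2.14819604 -2.2094672   0.10709976] [0.00818676 0.48490839 1.71453587]
side [[398.4166475421256, 0.0, 278.1947764520993], [0.0, 398.4166475421256, 210.60417579379435], [0.0, 0.0, 1.0]] [ 2.38372328 -0.51583641  0.20493487] [-0.46053499  0.2066735   0.93483101]
```

View pics/top0.png

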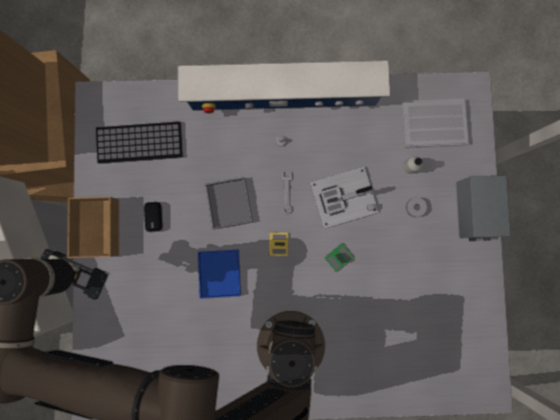

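View pics/side0.png

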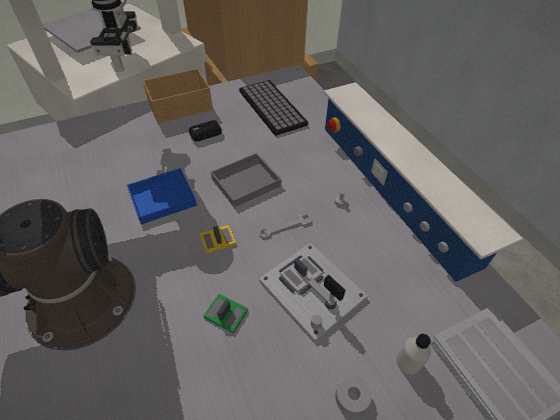

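The top view shows the fixture around (345,197) with the knob at about (365,190), the grey tray at (231,203) and the wrench at (288,192). The look-alikes are the blue tray (219,274), yellow (279,244) and green (339,257). The side view has the fixture at (313,290). I'll zoom in on it next.

```bash
cat > h.py <<'E'
import numpy as np,cv2
def ray(c,uv):
    R=cv2.Rodrigues(np.array(c["rvec"],float))[0];o=-R.T@np.array(c["tvec"],float).ravel()
    d=R.T@np.linalg.inv(c["K"])@np.array([uv[0],uv[1],1.0]);return o,d
def plane(c,uv,z):
    o,d=ray(c,uv);return (o+d*(z-o[2])/d[2])[:2]
def tri(a,ua,b,ub):
    (o1,d1),(o2,d2)=ray(a,ua),ray(b,ub)
    t=np.linalg.lstsq(np.c_[d1,-d2],o2-o1,rcond=None)[0]
    return (o1+t[0]*d1+o2+t[1]*d2)/2
def proj(c,p):
    return cv2.projectPoints(np.array(p,float).reshape(-1,3),np.array(c["rvec"],float),np.array(c["tvec"],float),np.array(c["K"]),None)[0].reshape(-1,2)
E
python3 - <<'E'
from h import *
t=dict(np.load("top0.npz"));s=dict(np.load("side0.npz"))
a=cv2.resize(t["image"][155:240,300:390],None,fx=6.6,fy=6.6,interpolation=cv2.INTER_CUBIC)[:560]
b=cv2.resize(s["image"][235:345,250:375],None,fx=5,fy=5,interpolation=cv2.INTER_CUBIC)
cv2.imwrite("pics/c1.png",np.vstack([a[:,:594],])); cv2.imwrite("pics/c2.png",b)
for n,p,z in(("plate TL",(313,180),.014),("TR",(367,168),.014),("BR",(378,213),.014),("BL",(323,226),.014),("knob",(365,190),.107),("trayTL",(208,183),.028),("TR",(247,178),.028),("BR",(256,220),.028),("BL",(215,228),.028)):print(n,plane(t,p,z))
E
```

```text
plate TL [ 0.56525969 -0.09526286]
TR [ 0.60261832 -0.28682273]
BR [ 0.44283614 -0.31849521]
BL [ 0.40285642 -0.12476924]
knob [ 0.51439597 -0.2611021 ]
trayTL [0.56288125 0.27091213]
TR [0.57668827 0.13510366]
BR [0.42948858 0.107111  ]
BL [0.40584329 0.24899441]
```

View pics/c1.png

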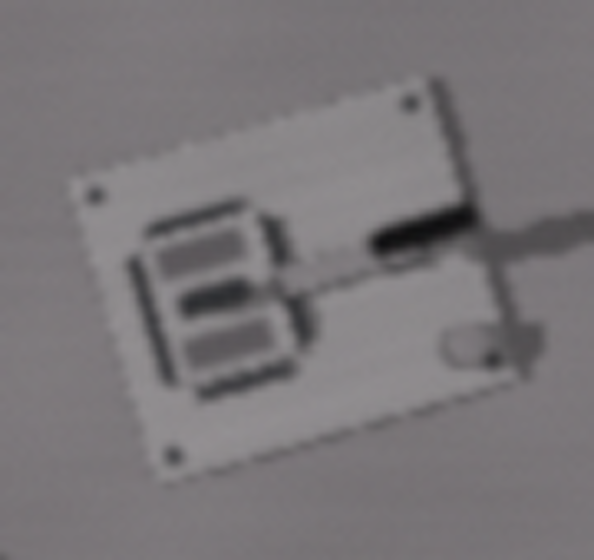

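The crop shows the plate corners at about (75,182), (435,80), (525,375) and (165,482). The black wing is centred near (423,228), the dark carrier bar near (215,298), and the toe runs along y between them.

Run:
```python
from h import *
t=dict(np.load("top0.npz"));s=dict(np.load("side0.npz"))
f=lambda x,y:(300+(x+.5)/6.6-.5,155+(y+.5)/6.6-.5)
P=[plane(t,f(*p),.014) for p in((75,182),(435,80),(525,375),(165,482))]
ang=lambda v:np.degrees(np.arctan2(v[1],v[0]))
print("yaw est",ang(P[0]-P[1])-90,ang(P[3]-P[2])-90,ang(P[0]-P[3]),ang(P[1]-P[2]),"ctr",np.mean(P,0))
y=np.radians(ang((P[0]-P[1]+P[3]-P[2]))-90)
g=t["image"][155:240,300:390].max(2)
n,l,st,ce=cv2.connectedComponentsWithStats((g<45).astype(np.uint8))
for i in range(1,n):
  if st[i,4]>15:
    m=np.argwhere(l==i)[:,::-1].astype(np.float32);rc=cv2.minAreaRect(m);print(i,st[i,4],ce[i]+[300,155],rc)
k=plane(t,f(423,228),.107);b=plane(t,f(215,298),.056)
print("knob",k,"bar",b,"bar-nest pred",k+ (101.5+4)*1e-3*np.array([-np.sin(y),np.cos(y)]),np.degrees(y))
```

```text
yaw est 14.334920090755972 14.895654650808027 14.737875999405523 14.450724111027249 ctr [ 0.50267697 -0.20554743]
1 46 [364.19565217 189.36956522] ((64.00000762939453, 34.500003814697266), (2.8460497856140137, 14.862703323364258), 71.56504821777344)
knob [ 0.51745266 -0.25679669] bar [ 0.48984932 -0.15586508] bar-nest pred [ 0.49083314 -0.1547102 ] 14.614706633223449
```

>>> {"api": "send_rows", "payload": {
  "steps": [
    {"dp":[0,0,0],"roll":-0.15,"jaw":100}
  ]
}}

```text
time_s: 0.22
tcp_pos: [0.2756, 0.6158, 0.2399]
eef_rot: [179.9, 0.0, -15.4]
contact_force: [0.2, 0.1, 0.3]
gripper_width: 0.0878
gripper_force: 0.0
```

```bash
python3 -c "
from plant import r
s=r.get_state();print(s['joints'],s['tcp_pos'],s['eef_rot'])"
```

```text
[ 8.23959885e+01  2.05795399e+01  6.50216851e-01 -1.48765430e-02
 -7.01354401e+01 -7.75203063e+00] [0.2756235  0.61581837 0.23989836] [ 1.79933942e+02  5.12210855e-03 -1.53611080e+01]
```

>>> {"api": "send_rows", "payload": {
  "steps": [
    {"dp":[31,52,0],"roll":0.17,"jaw":100},
    {"dp":[62,104,0],"roll":0.34,"jaw":100},
    {"dp":[93,155,0],"roll":0.51,"jaw":100},
    {"dp":[124,207,0],"roll":0.68,"jaw":100},
    {"dp":[155,259,0],"roll":0.85,"jaw":100}
  ]
}}

```text
time_s: 0.85
tcp_pos: [0.3559, 0.323, 0.2404]
eef_rot: [180.0, -0.0, -64.5]
contact_force: [1.1, -0.2, 0.1]
gripper_width: 0.0875
gripper_force: 0.0
```

```bash
cat >> h.py <<'E'
def rel(s,tgt,yaw):
    "tool shift in mm and roll in rad from measured pose to world target, tool down"
    a=np.radians(s["eef_rot"][2]);d=np.array(tgt)-s["tcp_pos"]
    print("t",s["time_s"],"pos",s["tcp_pos"].round(4),s["eef_rot"].round(2),"j6",s["joints"][5].round(1))
    print("dp",(1e3*np.array([np.cos(a)*d[0]+np.sin(a)*d[1],np.sin(a)*d[0]-np.cos(a)*d[1],-d[2]])).round(1),"roll",-np.radians((yaw-s["eef_rot"][2]+180)%360-180).round(3))
E
python3 -c "
from plant import r
from h import *
rel(r.get_state(),[.517,-.257,.24],-165.4)"
```

```text
t 0.85 pos [0.3559 0.323  0.2404] [ 1.7999e+02 -1.0000e-02 -6.4520e+01] j6 -40.3
dp [5.929e+02 1.041e+02 4.000e-01] roll 1.761
```

>>> {"api": "send_rows", "payload": {
  "steps": [
    {"dp":[59,10,0],"roll":0.176,"jaw":100},
    {"dp":[118,21,0],"roll":0.352,"jaw":100},
    {"dp":[178,31,0],"roll":0.528,"jaw":100},
    {"dp":[237,42,0],"roll":0.704,"jaw":100},
    {"dp":[296,52,0],"roll":0.88,"jaw":100}
  ]
}}

```text
time_s: 1.48
tcp_pos: [0.4377, 0.034, 0.2408]
eef_rot: [-180.0, 0.0, -114.9]
contact_force: [2.2, 0.2, -0.1]
gripper_width: 0.0874
gripper_force: 0.0
```

>>> {"api": "send_rows", "payload": {
  "steps": [
    {"dp":[46,-39,0],"roll":0.176,"jaw":100},
    {"dp":[92,-78,0],"roll":0.352,"jaw":100},
    {"dp":[137,-117,0],"roll":0.528,"jaw":100},
    {"dp":[183,-156,0],"roll":0.704,"jaw":100},
    {"dp":[229,-195,0],"roll":0.88,"jaw":100}
  ]
}}

```text
time_s: 2.1
tcp_pos: [0.5196, -0.2556, 0.2403]
eef_rot: [180.0, -0.0, -165.4]
contact_force: [1.7, 0.9, 1.2]
gripper_width: 0.0874
gripper_force: 0.0
```

>>> {"api": "send_rows", "payload": {
  "steps": [
    {"dp":[0,0,0],"roll":0,"jaw":100},
    {"dp":[0,0,0],"roll":0,"jaw":100}
  ]
}}

```text
time_s: 2.35
tcp_pos: [0.519, -0.2536, 0.2398]
eef_rot: [180.0, -0.1, -165.1]
contact_force: [-0.4, -0.0, 0.2]
gripper_width: 0.0875
gripper_force: 0.0
```

```bash
python3 -c "
from plant import r
from h import *
s=r.get_state();rel(s,[.517,-.257,.24],-165.4);print(s['contact_force'],s['moment'])
c=r.capture('wrist');np.savez('w1.npz',**c);cv2.imwrite('pics/w1.png',c['image'])"
```

```text
t 2.35 pos [ 0.519  -0.2536  0.2398] [ 1.7995e+02 -7.0000e-02 -1.6508e+02] j6 -68.4
dp [ 2.8 -2.7 -0.2] roll 0.006
[-0.43247894 -0.0111252   0.23890402] [ 0.09176413 -0.12796723 -0.0058173 ]
```

View pics/w1.png

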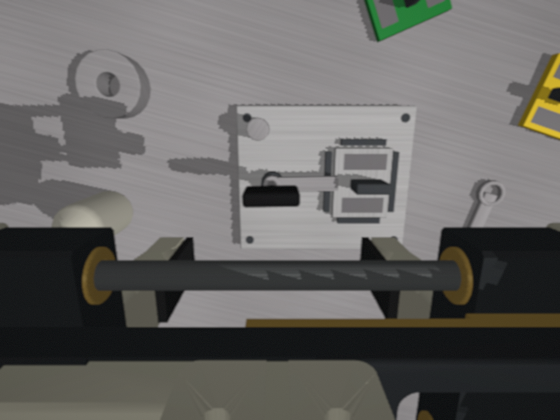

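The wrist view shows the black wing at about (271,196), the stem and boss at (272,181), the toe running right to (335,184), and the carrier bar at (370,187). Next I'll refine the wing and bar positions from this image.

Run:
```python
from h import *
w=dict(np.load("w1.npz"))
R=cv2.Rodrigues(w["rvec"])[0];C=(-R.T@w["tvec"].ravel());print("cam",C, "imgdown dir",R[1].round(2))
g=w["image"].max(2)
y=np.radians(14.6);ex=np.array([np.cos(y),np.sin(y)]);ey=np.array([-np.sin(y),np.cos(y)])
for nm,(x0,x1,y0,y1),zt,zb,th in(("knob",(235,310,175,215),.107,.071,45),("bar",(345,395,172,200),.056,.024,60)):
    m=np.zeros(g.shape,np.uint8);m[y0:y1,x0:x1]=(g[y0:y1,x0:x1]<th)*255
    n,l,st,ce=cv2.connectedComponentsWithStats(m);i=1+st[1:,4].argmax();m=np.uint8(l==i)
    print(nm,st[i],ce[i],cv2.minAreaRect(np.argwhere(m)[:,::-1].astype(np.float32)))
    pts=np.array([(a+dx,b+dy) for b,a in np.argwhere(m) for dx in(-.5,.5) for dy in(-.5,.5)])
    c=C[:2]
    out=[]
    for e in(ex,ey):
        lo=[];T=np.array([plane(w,p,zt)@e for p in pts]);B=np.array([plane(w,p,zb)@e for p in pts])
        ce_=c@e
        # per side: far boundary lies on top face, near boundary on lower edge when camera is outside
        hi=T.max() if ce_<T.max() else B.max(); lo=T.min() if ce_>T.min() else B.min()
        out.append((lo,hi))
    print("extent x,y mm",[(round((b-a)*1e3,1)) for a,b in out],"centre",ex*np.mean(out[0])+ey*np.mean(out[1]), "camside",c@ex-np.mean(out[0]),c@ey-np.mean(out[1]))
# toe / plate edge direction
P=[plane(w,p,.014) for p in((238,106),(414,107),(400,247),(240,247))]
for a,b in((0,1),(3,2)):
    d=P[b]-P[a];print(np.degrees(np.arctan2(d[1],d[0]))-90,np.linalg.norm(d))
print(np.mean(P,0))
```

```text
cam [ 0.45242118 -0.27049729  0.38339152] imgdown dir [0.94 0.25 0.25]
knob [ 243  185   56   21 1047] [270.99904489 195.81470869] ((270.5, 195.0), (20.0, 55.0), 90.0)
extent x,y mm [np.float64(12.2), np.float64(49.6)] centre [ 0.51755804 -0.25888763] camside -0.0659599793479469 0.005184236092688421
bar [351 180  37  13 211] [364.81516588 183.25118483] ((369.0, 186.0), (36.0, 12.0), 0.0)
extent x,y mm [np.float64(8.3), np.float64(31.2)] centre [ 0.49178699 -0.15745891] camside -0.06658817526788807 -0.09946535794778355
14.601993923930777 0.19384937881981304
14.901518966764272 0.19694435422226994
[ 0.50257362 -0.20158909]
```

>>> {"api": "send_rows", "payload": {
  "steps": [
    {"dp":[2.5,-3.7,40],"roll":0,"jaw":70},
    {"dp":[2.5,-3.7,80],"roll":0,"jaw":70},
    {"dp":[2.5,-3.7,115],"roll":0,"jaw":60},
    {"dp":[2.5,-3.7,140],"roll":0,"jaw":50},
    {"dp":[2.5,-3.7,154],"roll":0,"jaw":40}
  ]
}}

```text
time_s: 3.02
tcp_pos: [0.5222, -0.2586, 0.0915]
eef_rot: [-179.6, 0.4, -164.7]
contact_force: [-5.4, 2.5, 45.2]
gripper_width: 0.0517
gripper_force: 30.0
```

>>> {"api": "send_rows", "payload": {
  "steps": [
    {"dp":[0,0,0],"roll":0,"jaw":35},
    {"dp":[0,0,0],"roll":0,"jaw":35}
  ]
}}

```text
time_s: 3.28
tcp_pos: [0.5222, -0.2584, 0.0908]
eef_rot: [-179.6, 0.4, -164.7]
contact_force: [2.2, -7.4, 13.1]
gripper_width: 0.0517
gripper_force: 30.0
```

```bash
python3 -c "
from plant import r
from h import *
s=r.get_state();rel(s,[.5175,-.2578,.086],-165.4);print(s['contact_force'],s['moment'],s['gripper_width'])
c=r.capture('wrist');np.savez('w2.npz',**c);cv2.imwrite('pics/w2.png',c['image'])"
```

```text
t 3.275 pos [ 0.5222 -0.2584  0.0908] [-179.62    0.42 -164.75] j6 -67.9
dp [4.4 1.9 4.8] roll 0.011
[ 2.24950164 -7.3534807  13.11860405] [-2.97055313 -0.78725492  0.03614864] 0.05169537830313178
```

View pics/w2.png

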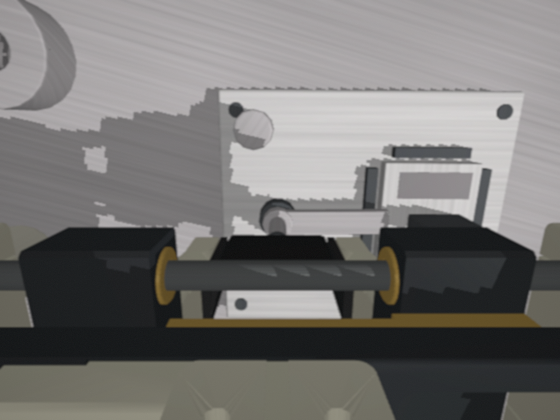

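The wrist view shows the fingers closed on the wing's 52 mm length: a width of 51.7 mm, with the jaws at (200,280) and (355,280). I need the tool turned by 90°, so I'll open, raise and turn.

>>> {"api": "send_rows", "payload": {
  "steps": [
    {"dp":[0,0,0],"roll":0,"jaw":85},
    {"dp":[0,0,0],"roll":0,"jaw":85},
    {"dp":[0,0,0],"roll":0,"jaw":85}
  ]
}}

```text
time_s: 3.7
tcp_pos: [0.5177, -0.2568, 0.0864]
eef_rot: [180.0, -0.0, -165.0]
contact_force: [0.0, -0.2, -0.2]
gripper_width: 0.0732
gripper_force: 0.0
```

>>> {"api": "send_rows", "payload": {
  "steps": [
    {"dp":[0,0,-35],"roll":0,"jaw":85},
    {"dp":[0,0,-70],"roll":0,"jaw":85},
    {"dp":[0,0,-70],"roll":-0.18,"jaw":85},
    {"dp":[0,0,-70],"roll":-0.36,"jaw":85},
    {"dp":[0,0,-70],"roll":-0.54,"jaw":85}
  ]
}}

```text
time_s: 4.32
tcp_pos: [0.5177, -0.2573, 0.1562]
eef_rot: [180.0, -0.0, -133.8]
contact_force: [-0.2, -0.4, -0.4]
gripper_width: 0.0744
gripper_force: 0.0
```

>>> {"api": "send_rows", "payload": {
  "steps": [
    {"dp":[0,0,0],"roll":-0.18,"jaw":85},
    {"dp":[0,0,0],"roll":-0.36,"jaw":85},
    {"dp":[0,0,0],"roll":-0.54,"jaw":85},
    {"dp":[0,0,0],"roll":-0.72,"jaw":85},
    {"dp":[0,0,0],"roll":-0.9,"jaw":85}
  ]
}}

```text
time_s: 4.95
tcp_pos: [0.5176, -0.2573, 0.1561]
eef_rot: [179.9, 0.0, -82.2]
contact_force: [-0.2, 0.0, -0.2]
gripper_width: 0.0741
gripper_force: 0.0
```

>>> {"api": "send_rows", "payload": {
  "steps": [
    {"dp":[0,0,0],"roll":-0.12,"jaw":60},
    {"dp":[0,0,0],"roll":-0.12,"jaw":60},
    {"dp":[0,0,0],"roll":-0.12,"jaw":60}
  ]
}}

```text
time_s: 5.32
tcp_pos: [0.5179, -0.2575, 0.1563]
eef_rot: [180.0, 0.0, -75.8]
contact_force: [-0.3, 0.2, 0.4]
gripper_width: 0.054
gripper_force: 0.0
```

```bash
python3 -c "
from plant import r
from h import *
s=r.get_state();rel(s,[.5175,-.2578,.086],-75.4);print(s['contact_force'],s['moment'],s['gripper_width'])
c=r.capture('wrist');np.savez('w3.npz',**c);cv2.imwrite('pics/w3.png',c['image'])
c=r.capture('top');np.savez('top1.npz',**c);a=dict(np.load('top0.npz'))['image'];
print(np.abs(a.astype(int)-c['image'])[155:240,300:390].max(2).mean())"
```

```text
t 5.325 pos [ 0.5179 -0.2575  0.1563] [ 1.7997e+02  2.0000e-02 -7.5820e+01] j6 21.3
dp [ 0.2  0.5 70.3] roll -0.007
[-0.32088974  0.20847172  0.40726593] [ 0.05744109 -0.03446873  0.01440262] 0.0539554005818099
56.095555555555556
```

View pics/w3.png

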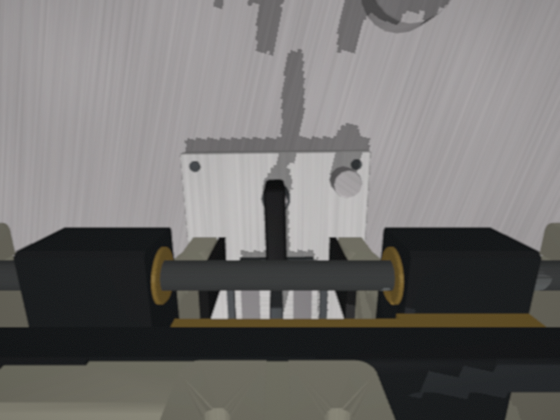

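The wing stands upright at (276,230), centred between the open fingers at (215,280) and (350,280). I'll descend and grip it.

>>> {"api": "send_rows", "payload": {
  "steps": [
    {"dp":[0.2,0.5,25],"roll":0,"jaw":50},
    {"dp":[0.2,0.5,50],"roll":0,"jaw":50},
    {"dp":[0.2,0.5,70],"roll":0,"jaw":50},
    {"dp":[0.2,0.5,70],"roll":0,"jaw":50}
  ],
  "newtons": 40
}}

```text
time_s: 5.92
tcp_pos: [0.5165, -0.2579, 0.0852]
eef_rot: [179.8, 0.1, -75.7]
contact_force: [-0.3, -0.3, 0.2]
gripper_width: 0.0439
gripper_force: 0.0
```

>>> {"api": "send_rows", "payload": {
  "steps": [
    {"dp":[0,0,0],"roll":0,"jaw":8},
    {"dp":[0,0,0],"roll":0,"jaw":8},
    {"dp":[0,0,0],"roll":0,"jaw":8},
    {"dp":[0,0,0],"roll":0,"jaw":8},
    {"dp":[0,0,0],"roll":0,"jaw":8}
  ],
  "newtons": 40
}}

```text
time_s: 6.55
tcp_pos: [0.5192, -0.258, 0.0873]
eef_rot: [-179.8, -0.1, -75.6]
contact_force: [6.2, 2.1, 0.8]
gripper_width: 0.014
gripper_force: 40.0
```

```bash
cat > st.py <<'E'
from plant import r
s=r.get_state();print("t",s["time_s"],s["tcp_pos"].round(4),"yaw %.2f"%s["eef_rot"][2],"open rad %.3f"%((s["eef_rot"][2]+75.4)/57.2958),"F",s["contact_force"].round(1),"M",s["moment"].round(3),"w",round(s["gripper_width"],4),round(s["gripper_force"],1))
E
python3 st.py
```

```text
t 6.55 [ 0.5192 -0.258   0.0873] yaw -75.65 open rad -0.004 F [6.2 2.1 0.8] M [ 0.85  -1.706  0.08 ] w 0.014 40.0
```

>>> {"api": "send_rows", "payload": {
  "steps": [
    {"dp":[0,-2,0],"roll":0,"jaw":8},
    {"dp":[0,-2,0],"roll":0,"jaw":8}
  ]
}}

```text
time_s: 6.8
tcp_pos: [0.5193, -0.2579, 0.0872]
eef_rot: [180.0, -0.0, -75.7]
contact_force: [-0.3, 0.7, 6.0]
gripper_width: 0.014
gripper_force: 40.0
```

```bash
python3 st.py
```

```text
t 6.8 [ 0.5193 -0.2579  0.0872] yaw -75.66 open rad -0.004 F [-0.3  0.7  6. ] M [0.057 0.111 0.09 ] w 0.014 40.0
```

>>> {"api": "send_rows", "payload": {
  "steps": [
    {"dp":[0,0,0],"roll":-0.015,"jaw":8},
    {"dp":[0,0,0],"roll":-0.03,"jaw":8}
  ]
}}

```text
time_s: 7.05
tcp_pos: [0.5193, -0.2579, 0.0872]
eef_rot: [180.0, -0.0, -73.9]
contact_force: [-1.7, 0.4, 6.8]
gripper_width: 0.0141
gripper_force: 40.0
```

```bash
python3 st.py
```

```text
t 7.05 [ 0.5193 -0.2579  0.0872] yaw -73.92 open rad 0.026 F [-1.7  0.4  6.8] M [ 0.118  0.132 -0.008] w 0.0141 40.0
```

>>> {"api": "send_rows", "payload": {
  "steps": [
    {"dp":[0,0,0],"roll":-0.02,"jaw":8},
    {"dp":[0,0,0],"roll":-0.04,"jaw":8}
  ]
}}

```text
time_s: 7.3
tcp_pos: [0.5192, -0.258, 0.0872]
eef_rot: [180.0, -0.0, -71.6]
contact_force: [-0.6, -0.5, 7.5]
gripper_width: 0.0139
gripper_force: 40.0
```

```bash
python3 st.py
```

```text
t 7.3 [ 0.5192 -0.258   0.0872] yaw -71.63 open rad 0.066 F [-0.6 -0.5  7.5] M [ 0.085  0.22  -0.076] w 0.0139 40.0
```

>>> {"api": "send_rows", "payload": {
  "steps": [
    {"dp":[0,0,0],"roll":-0.01,"jaw":8},
    {"dp":[0,0,0],"roll":-0.02,"jaw":8}
  ]
}}

```text
time_s: 7.55
tcp_pos: [0.5192, -0.258, 0.0872]
eef_rot: [180.0, -0.0, -70.5]
contact_force: [-1.0, 0.1, 6.9]
gripper_width: 0.0137
gripper_force: 40.0
```

```bash
python3 st.py
```

```text
t 7.55 [ 0.5192 -0.258   0.0872] yaw -70.51 open rad 0.085 F [-1.   0.1  6.9] M [ 0.081  0.283 -0.122] w 0.0137 40.0
```

>>> {"api": "send_rows", "payload": {
  "steps": [
    {"dp":[0,0,0],"roll":-0.015,"jaw":8},
    {"dp":[0,0,0],"roll":-0.03,"jaw":8}
  ]
}}

```text
time_s: 7.8
tcp_pos: [0.5192, -0.258, 0.0872]
eef_rot: [180.0, -0.0, -68.8]
contact_force: [-0.1, -0.2, 6.1]
gripper_width: 0.0137
gripper_force: 40.0
```

```bash
python3 st.py
```

```text
t 7.8 [ 0.5192 -0.258   0.0872] yaw -68.78 open rad 0.116 F [-0.1 -0.2  6.1] M [-0.027  0.292 -0.106] w 0.0137 40.0
```

Turning freely at about 0.11 N m.

>>> {"api": "send_rows", "payload": {
  "steps": [
    {"dp":[0,0,0],"roll":-0.02,"jaw":8},
    {"dp":[0,0,0],"roll":-0.04,"jaw":8},
    {"dp":[0,0,0],"roll":-0.05,"jaw":8}
  ]
}}

```text
time_s: 8.18
tcp_pos: [0.5191, -0.258, 0.0872]
eef_rot: [179.9, -0.0, -65.9]
contact_force: [-0.6, 0.1, 6.4]
gripper_width: 0.0138
gripper_force: 40.0
```

```bash
python3 st.py
```

```text
t 8.175 [ 0.5191 -0.258   0.0872] yaw -65.92 open rad 0.165 F [-0.6  0.1  6.4] M [-0.035  0.343 -0.106] w 0.0138 40.0
```

>>> {"api": "send_rows", "payload": {
  "steps": [
    {"dp":[0,0,0],"roll":-0.02,"jaw":8},
    {"dp":[0,0,0],"roll":-0.04,"jaw":8},
    {"dp":[0,0,0],"roll":-0.055,"jaw":8}
  ]
}}

```text
time_s: 8.55
tcp_pos: [0.519, -0.258, 0.0872]
eef_rot: [179.9, -0.0, -62.8]
contact_force: [-1.6, -0.4, 6.4]
gripper_width: 0.0141
gripper_force: 40.0
```

```bash
python3 st.py
```

```text
t 8.55 [ 0.519  -0.258   0.0872] yaw -62.76 open rad 0.221 F [-1.6 -0.4  6.4] M [-0.125  0.416 -0.134] w 0.0141 40.0
```

>>> {"api": "send_rows", "payload": {
  "steps": [
    {"dp":[0,0,0],"roll":-0.02,"jaw":8},
    {"dp":[0,0,0],"roll":-0.04,"jaw":8}
  ]
}}

```text
time_s: 8.8
tcp_pos: [0.519, -0.2581, 0.0872]
eef_rot: [179.9, -0.0, -60.5]
contact_force: [-1.3, -0.9, 6.4]
gripper_width: 0.0142
gripper_force: 40.0
```

```bash
python3 st.py
```

```text
t 8.8 [ 0.519  -0.2581  0.0872] yaw -60.47 open rad 0.261 F [-1.3 -0.9  6.4] M [-0.186  0.438 -0.08 ] w 0.0142 40.0
```

>>> {"api": "send_rows", "payload": {
  "steps": [
    {"dp":[0,0,0],"roll":-0.02,"jaw":8},
    {"dp":[0,0,0],"roll":-0.04,"jaw":8},
    {"dp":[0,0,0],"roll":-0.06,"jaw":8}
  ]
}}

```text
time_s: 9.18
tcp_pos: [0.5189, -0.2581, 0.0872]
eef_rot: [179.9, 0.0, -57.0]
contact_force: [-2.3, -0.0, 6.6]
gripper_width: 0.0134
gripper_force: 40.0
```

```bash
python3 st.py
```

```text
t 9.175 [ 0.5189 -0.2581  0.0872] yaw -57.04 open rad 0.321 F [-2.3 -0.   6.6] M [-0.304  0.516 -0.184] w 0.0134 40.0
```

>>> {"api": "send_rows", "payload": {
  "steps": [
    {"dp":[0,0,0],"roll":-0.01,"jaw":8},
    {"dp":[0,0,0],"roll":-0.02,"jaw":8}
  ]
}}

```text
time_s: 9.43
tcp_pos: [0.5189, -0.2581, 0.0872]
eef_rot: [179.9, 0.0, -55.9]
contact_force: [-2.0, -1.4, 7.1]
gripper_width: 0.0139
gripper_force: 40.0
```

```bash
python3 st.py
```

```text
t 9.425 [ 0.5189 -0.2581  0.0872] yaw -55.92 open rad 0.340 F [-2.  -1.4  7.1] M [-0.348  0.534 -0.228] w 0.0139 40.0
```

The opening side binds at 0.23 N m. I'll reverse; the closing bind can't come before -0.1.

>>> {"api": "send_rows", "payload": {
  "steps": [
    {"dp":[0,0,0],"roll":0.08,"jaw":8},
    {"dp":[0,0,0],"roll":0.16,"jaw":8},
    {"dp":[0,0,0],"roll":0.24,"jaw":8},
    {"dp":[0,0,0],"roll":0.32,"jaw":8},
    {"dp":[0,0,0],"roll":0.39,"jaw":8}
  ]
}}

```text
time_s: 10.05
tcp_pos: [0.5194, -0.2579, 0.0872]
eef_rot: [180.0, -0.0, -78.4]
contact_force: [-0.7, -0.0, 6.2]
gripper_width: 0.0136
gripper_force: 40.0
```

```bash
python3 st.py
```

```text
t 10.05 [ 0.5194 -0.2579  0.0872] yaw -78.38 open rad -0.052 F [-0.7 -0.   6.2] M [ 0.197 -0.072  0.08 ] w 0.0136 40.0
```

>>> {"api": "send_rows", "payload": {
  "steps": [
    {"dp":[0,0,0],"roll":0.02,"jaw":8},
    {"dp":[0,0,0],"roll":0.04,"jaw":8}
  ]
}}

```text
time_s: 10.3
tcp_pos: [0.5194, -0.2579, 0.0872]
eef_rot: [180.0, -0.0, -80.6]
contact_force: [0.3, 1.2, 5.5]
gripper_width: 0.014
gripper_force: 40.0
```

```bash
python3 st.py
```

```text
t 10.3 [ 0.5194 -0.2579  0.0872] yaw -80.57 open rad -0.090 F [0.3 1.2 5.5] M [ 0.256 -0.031  0.096] w 0.014 40.0
```

>>> {"api": "send_rows", "payload": {
  "steps": [
    {"dp":[0,0,0],"roll":0.03,"jaw":8},
    {"dp":[0,0,0],"roll":0.06,"jaw":8}
  ]
}}

```text
time_s: 10.55
tcp_pos: [0.5195, -0.2579, 0.0872]
eef_rot: [180.0, -0.0, -84.0]
contact_force: [0.5, 1.0, 6.4]
gripper_width: 0.0138
gripper_force: 40.0
```

```bash
python3 st.py
```

```text
t 10.55 [ 0.5195 -0.2579  0.0872] yaw -84.02 open rad -0.150 F [0.5 1.  6.4] M [ 0.22  -0.144  0.067] w 0.0138 40.0
```

>>> {"api": "send_rows", "payload": {
  "steps": [
    {"dp":[0,0,0],"roll":0.03,"jaw":8},
    {"dp":[0,0,0],"roll":0.06,"jaw":8},
    {"dp":[0,0,0],"roll":0.07,"jaw":8}
  ]
}}

```text
time_s: 10.92
tcp_pos: [0.5196, -0.2579, 0.0872]
eef_rot: [-180.0, -0.0, -88.0]
contact_force: [0.2, 1.1, 5.4]
gripper_width: 0.0138
gripper_force: 40.0
```

```bash
python3 st.py
```

```text
t 10.925 [ 0.5196 -0.2579  0.0872] yaw -88.01 open rad -0.220 F [0.2 1.1 5.4] M [ 0.299 -0.256  0.118] w 0.0138 40.0
```

>>> {"api": "send_rows", "payload": {
  "steps": [
    {"dp":[0,0,0],"roll":0.03,"jaw":8},
    {"dp":[0,0,0],"roll":0.05,"jaw":8}
  ]
}}

```text
time_s: 11.18
tcp_pos: [0.5197, -0.2579, 0.0872]
eef_rot: [-180.0, -0.0, -90.9]
contact_force: [0.5, 0.9, 5.6]
gripper_width: 0.0138
gripper_force: 40.0
```

```bash
python3 st.py
```

```text
t 11.175 [ 0.5197 -0.2579  0.0872] yaw -90.88 open rad -0.270 F [0.5 0.9 5.6] M [ 0.255 -0.357  0.199] w 0.0138 40.0
```

>>> {"api": "send_rows", "payload": {
  "steps": [
    {"dp":[0,0,0],"roll":0.01,"jaw":8},
    {"dp":[0,0,0],"roll":0.015,"jaw":8}
  ]
}}

```text
time_s: 11.42
tcp_pos: [0.5197, -0.2579, 0.0872]
eef_rot: [-180.0, -0.0, -91.7]
contact_force: [1.1, -0.0, 5.3]
gripper_width: 0.0136
gripper_force: 40.0
```

```bash
python3 st.py
```

```text
t 11.425 [ 0.5197 -0.2579  0.0872] yaw -91.70 open rad -0.284 F [ 1.1 -0.   5.3] M [ 0.288 -0.352  0.251] w 0.0136 40.0
```

>>> {"api": "send_rows", "payload": {
  "steps": [
    {"dp":[0,0,0],"roll":-0.08,"jaw":8},
    {"dp":[0,0,0],"roll":-0.16,"jaw":8},
    {"dp":[0,0,0],"roll":-0.24,"jaw":8},
    {"dp":[0,0,0],"roll":-0.32,"jaw":8},
    {"dp":[0,0,0],"roll":-0.33,"jaw":8}
  ]
}}

```text
time_s: 12.05
tcp_pos: [0.5192, -0.2579, 0.0872]
eef_rot: [180.0, -0.0, -72.7]
contact_force: [-0.3, 0.3, 6.4]
gripper_width: 0.0138
gripper_force: 40.0
```

```bash
python3 st.py
```

```text
t 12.05 [ 0.5192 -0.2579  0.0872] yaw -72.74 open rad 0.046 F [-0.3  0.3  6.4] M [ 0.102  0.137 -0.109] w 0.0138 40.0
```

>>> {"api": "send_rows", "payload": {
  "steps": [
    {"dp":[0,0,0],"roll":-0.02,"jaw":8},
    {"dp":[0,0,0],"roll":-0.04,"jaw":8}
  ]
}}

```text
time_s: 12.3
tcp_pos: [0.5192, -0.258, 0.0872]
eef_rot: [180.0, -0.0, -70.5]
contact_force: [-0.3, -0.2, 6.4]
gripper_width: 0.0133
gripper_force: 40.0
```

```bash
python3 st.py
```

```text
t 12.3 [ 0.5192 -0.258   0.0872] yaw -70.49 open rad 0.086 F [-0.3 -0.2  6.4] M [ 0.13   0.233 -0.086] w 0.0133 40.0
```

>>> {"api": "send_rows", "payload": {
  "steps": [
    {"dp":[0,0,0],"roll":-0.03,"jaw":8},
    {"dp":[0,0,0],"roll":-0.06,"jaw":8}
  ]
}}

```text
time_s: 12.55
tcp_pos: [0.5191, -0.258, 0.0872]
eef_rot: [180.0, -0.0, -67.0]
contact_force: [-0.8, -0.6, 6.7]
gripper_width: 0.0137
gripper_force: 40.0
```

```bash
python3 st.py
```

```text
t 12.55 [ 0.5191 -0.258   0.0872] yaw -67.03 open rad 0.146 F [-0.8 -0.6  6.7] M [ 0.045  0.302 -0.091] w 0.0137 40.0
```

>>> {"api": "send_rows", "payload": {
  "steps": [
    {"dp":[0,0,0],"roll":-0.03,"jaw":8},
    {"dp":[0,0,0],"roll":-0.06,"jaw":8},
    {"dp":[0,0,0],"roll":-0.07,"jaw":8}
  ]
}}

```text
time_s: 12.92
tcp_pos: [0.519, -0.258, 0.0872]
eef_rot: [179.9, -0.0, -63.0]
contact_force: [-2.0, -0.2, 7.8]
gripper_width: 0.0137
gripper_force: 40.0
```

```bash
python3 st.py
```

```text
t 12.925 [ 0.519  -0.258   0.0872] yaw -63.04 open rad 0.216 F [-2.  -0.2  7.8] M [-0.146  0.432 -0.084] w 0.0137 40.0
```

>>> {"api": "send_rows", "payload": {
  "steps": [
    {"dp":[0,0,0],"roll":-0.03,"jaw":8},
    {"dp":[0,0,0],"roll":-0.06,"jaw":8},
    {"dp":[0,0,0],"roll":-0.07,"jaw":8}
  ]
}}

```text
time_s: 13.3
tcp_pos: [0.5189, -0.2581, 0.0872]
eef_rot: [179.9, -0.0, -59.0]
contact_force: [-1.3, -1.9, 7.1]
gripper_width: 0.0142
gripper_force: 40.0
```

```bash
python3 st.py
```

```text
t 13.3 [ 0.5189 -0.2581  0.0872] yaw -59.04 open rad 0.285 F [-1.3 -1.9  7.1] M [-0.238  0.461 -0.197] w 0.0142 40.0
```

>>> {"api": "send_rows", "payload": {
  "steps": [
    {"dp":[0,0,0],"roll":-0.01,"jaw":8},
    {"dp":[0,0,0],"roll":-0.02,"jaw":8}
  ]
}}

```text
time_s: 13.55
tcp_pos: [0.5189, -0.2581, 0.0872]
eef_rot: [179.9, -0.0, -57.9]
contact_force: [-1.5, -1.3, 6.7]
gripper_width: 0.014
gripper_force: 40.0
```

```bash
python3 st.py
```

```text
t 13.55 [ 0.5189 -0.2581  0.0872] yaw -57.92 open rad 0.305 F [-1.5 -1.3  6.7] M [-0.258  0.485 -0.196] w 0.014 40.0
```

>>> {"api": "send_rows", "payload": {
  "steps": [
    {"dp":[0,0,0],"roll":-0.01,"jaw":8},
    {"dp":[0,0,0],"roll":-0.02,"jaw":8}
  ]
}}

```text
time_s: 13.8
tcp_pos: [0.5189, -0.2581, 0.0872]
eef_rot: [179.9, 0.0, -56.8]
contact_force: [-0.8, -1.3, 6.6]
gripper_width: 0.0136
gripper_force: 40.0
```

```bash
python3 st.py; python3 st.py
```

```text
t 13.8 [ 0.5189 -0.2581  0.0872] yaw -56.77 open rad 0.325 F [-0.8 -1.3  6.6] M [-0.233  0.521 -0.216] w 0.0136 40.0
t 13.8 [ 0.5189 -0.2581  0.0872] yaw -56.77 open rad 0.325 F [-0.8 -1.3  6.6] M [-0.233  0.521 -0.216] w 0.0136 40.0
```

Bound again at 0.22 N m, so I reverse.

>>> {"api": "send_rows", "payload": {
  "steps": [
    {"dp":[0,0,0],"roll":0.08,"jaw":8},
    {"dp":[0,0,0],"roll":0.16,"jaw":8},
    {"dp":[0,0,0],"roll":0.24,"jaw":8},
    {"dp":[0,0,0],"roll":0.32,"jaw":8},
    {"dp":[0,0,0],"roll":0.38,"jaw":8}
  ]
}}

```text
time_s: 14.42
tcp_pos: [0.5194, -0.2579, 0.0872]
eef_rot: [180.0, -0.0, -78.7]
contact_force: [0.7, 0.5, 5.7]
gripper_width: 0.014
gripper_force: 40.0
```

```bash
python3 st.py
```

```text
t 14.425 [ 0.5194 -0.2579  0.0872] yaw -78.66 open rad -0.057 F [0.7 0.5 5.7] M [ 0.244 -0.059  0.09 ] w 0.014 40.0
```

>>> {"api": "send_rows", "payload": {
  "steps": [
    {"dp":[0,0,0],"roll":0.02,"jaw":8},
    {"dp":[0,0,0],"roll":0.04,"jaw":8}
  ]
}}

```text
time_s: 14.68
tcp_pos: [0.5194, -0.2579, 0.0872]
eef_rot: [180.0, -0.0, -80.9]
contact_force: [-0.4, 0.2, 6.0]
gripper_width: 0.014
gripper_force: 40.0
```

```bash
python3 st.py
```

```text
t 14.675 [ 0.5194 -0.2579  0.0872] yaw -80.86 open rad -0.095 F [-0.4  0.2  6. ] M [ 0.186 -0.011  0.07 ] w 0.014 40.0
```

>>> {"api": "send_rows", "payload": {
  "steps": [
    {"dp":[0,0,0],"roll":0.03,"jaw":8},
    {"dp":[0,0,0],"roll":0.06,"jaw":8},
    {"dp":[0,0,0],"roll":0.07,"jaw":8}
  ]
}}

```text
time_s: 15.05
tcp_pos: [0.5195, -0.2579, 0.0872]
eef_rot: [180.0, -0.0, -84.9]
contact_force: [0.5, 1.1, 6.1]
gripper_width: 0.014
gripper_force: 40.0
```

```bash
python3 st.py
```

```text
t 15.05 [ 0.5195 -0.2579  0.0872] yaw -84.87 open rad -0.165 F [0.5 1.1 6.1] M [ 0.248 -0.148  0.087] w 0.014 40.0
```

>>> {"api": "send_rows", "payload": {
  "steps": [
    {"dp":[0,0,0],"roll":0.03,"jaw":8},
    {"dp":[0,0,0],"roll":0.06,"jaw":8},
    {"dp":[0,0,0],"roll":0.07,"jaw":8}
  ]
}}

```text
time_s: 15.42
tcp_pos: [0.5196, -0.2579, 0.0873]
eef_rot: [-180.0, -0.0, -88.9]
contact_force: [0.8, 0.0, 4.7]
gripper_width: 0.0139
gripper_force: 40.0
```

```bash
python3 st.py
```

```text
t 15.425 [ 0.5196 -0.2579  0.0873] yaw -88.87 open rad -0.235 F [0.8 0.  4.7] M [ 0.269 -0.267  0.131] w 0.0139 40.0
```

>>> {"api": "send_rows", "payload": {
  "steps": [
    {"dp":[0,0,0],"roll":0.03,"jaw":8},
    {"dp":[0,0,0],"roll":0.045,"jaw":8}
  ]
}}

```text
time_s: 15.68
tcp_pos: [0.5197, -0.2579, 0.0873]
eef_rot: [-180.0, -0.0, -91.4]
contact_force: [0.6, 0.5, 4.5]
gripper_width: 0.0136
gripper_force: 40.0
```

```bash
python3 st.py
```

```text
t 15.675 [ 0.5197 -0.2579  0.0873] yaw -91.44 open rad -0.280 F [0.6 0.5 4.5] M [ 0.225 -0.29   0.208] w 0.0136 40.0
```

>>> {"api": "send_rows", "payload": {
  "steps": [
    {"dp":[0,0,0],"roll":0.01,"jaw":8},
    {"dp":[0,0,0],"roll":0.015,"jaw":8}
  ]
}}

```text
time_s: 15.92
tcp_pos: [0.5197, -0.2579, 0.0873]
eef_rot: [-180.0, -0.0, -92.3]
contact_force: [1.3, 0.1, 4.6]
gripper_width: 0.0137
gripper_force: 40.0
```

```bash
python3 st.py
```

```text
t 15.925 [ 0.5197 -0.2579  0.0873] yaw -92.27 open rad -0.294 F [1.3 0.1 4.6] M [ 0.185 -0.358  0.28 ] w 0.0137 40.0
```

>>> {"api": "send_rows", "payload": {
  "steps": [
    {"dp":[0,0,0],"roll":-0.08,"jaw":8},
    {"dp":[0,0,0],"roll":-0.16,"jaw":8},
    {"dp":[0,0,0],"roll":-0.24,"jaw":8},
    {"dp":[0,0,0],"roll":-0.32,"jaw":8},
    {"dp":[0,0,0],"roll":-0.34,"jaw":8}
  ]
}}

```text
time_s: 16.55
tcp_pos: [0.5192, -0.258, 0.0872]
eef_rot: [180.0, -0.0, -72.7]
contact_force: [0.1, 0.7, 6.7]
gripper_width: 0.014
gripper_force: 40.0
```

```bash
python3 st.py
```

```text
t 16.55 [ 0.5192 -0.258   0.0872] yaw -72.73 open rad 0.047 F [0.1 0.7 6.7] M [ 0.086  0.207 -0.117] w 0.014 40.0
```

>>> {"api": "send_rows", "payload": {
  "steps": [
    {"dp":[0,0,0],"roll":-0.02,"jaw":8},
    {"dp":[0,0,0],"roll":-0.04,"jaw":8}
  ]
}}

```text
time_s: 16.8
tcp_pos: [0.5192, -0.258, 0.0872]
eef_rot: [180.0, -0.0, -70.5]
contact_force: [-1.3, 0.1, 6.4]
gripper_width: 0.0132
gripper_force: 40.0
```

```bash
python3 st.py
```

```text
t 16.8 [ 0.5192 -0.258   0.0872] yaw -70.49 open rad 0.086 F [-1.3  0.1  6.4] M [ 0.065  0.226 -0.1  ] w 0.0132 40.0
```

>>> {"api": "send_rows", "payload": {
  "steps": [
    {"dp":[0,0,0],"roll":-0.03,"jaw":8},
    {"dp":[0,0,0],"roll":-0.06,"jaw":8},
    {"dp":[0,0,0],"roll":-0.07,"jaw":8}
  ]
}}

```text
time_s: 17.18
tcp_pos: [0.5191, -0.258, 0.0872]
eef_rot: [179.9, -0.0, -66.5]
contact_force: [-1.3, -0.5, 7.0]
gripper_width: 0.0138
gripper_force: 40.0
```

```bash
python3 st.py
```

```text
t 17.175 [ 0.5191 -0.258   0.0872] yaw -66.48 open rad 0.156 F [-1.3 -0.5  7. ] M [ 0.004  0.331 -0.098] w 0.0138 40.0
```

>>> {"api": "send_rows", "payload": {
  "steps": [
    {"dp":[0,0,0],"roll":-0.03,"jaw":8},
    {"dp":[0,0,0],"roll":-0.06,"jaw":8},
    {"dp":[0,0,0],"roll":-0.07,"jaw":8}
  ]
}}

```text
time_s: 17.55
tcp_pos: [0.519, -0.258, 0.0872]
eef_rot: [179.9, -0.0, -62.5]
contact_force: [-1.4, -0.4, 7.0]
gripper_width: 0.0142
gripper_force: 40.0
```

```bash
python3 st.py
```

```text
t 17.55 [ 0.519  -0.258   0.0872] yaw -62.47 open rad 0.226 F [-1.4 -0.4  7. ] M [-0.161  0.415 -0.095] w 0.0142 40.0
```

>>> {"api": "send_rows", "payload": {
  "steps": [
    {"dp":[0,0,0],"roll":-0.03,"jaw":8},
    {"dp":[0,0,0],"roll":-0.06,"jaw":8},
    {"dp":[0,0,0],"roll":-0.07,"jaw":8}
  ]
}}

```text
time_s: 17.92
tcp_pos: [0.5189, -0.2581, 0.0872]
eef_rot: [179.9, 0.0, -58.5]
contact_force: [-1.5, -1.7, 7.0]
gripper_width: 0.0139
gripper_force: 40.0
```

```bash
python3 st.py
```

```text
t 17.925 [ 0.5189 -0.2581  0.0872] yaw -58.46 open rad 0.296 F [-1.5 -1.7  7. ] M [-0.24   0.537 -0.139] w 0.0139 40.0
```

>>> {"api": "send_rows", "payload": {
  "steps": [
    {"dp":[0,0,0],"roll":-0.03,"jaw":8},
    {"dp":[0,0,0],"roll":-0.05,"jaw":8}
  ]
}}

```text
time_s: 18.18
tcp_pos: [0.5189, -0.2581, 0.0872]
eef_rot: [179.9, 0.0, -55.6]
contact_force: [-2.5, -1.4, 7.2]
gripper_width: 0.0137
gripper_force: 40.0
```

```bash
python3 st.py
```

```text
t 18.175 [ 0.5189 -0.2581  0.0872] yaw -55.59 open rad 0.346 F [-2.5 -1.4  7.2] M [-0.316  0.604 -0.138] w 0.0137 40.0
```

>>> {"api": "send_rows", "payload": {
  "steps": [
    {"dp":[0,0,0],"roll":-0.03,"jaw":8},
    {"dp":[0,0,0],"roll":-0.06,"jaw":8}
  ]
}}

```text
time_s: 18.42
tcp_pos: [0.5188, -0.2582, 0.0872]
eef_rot: [179.9, 0.0, -52.1]
contact_force: [-2.1, -1.3, 6.7]
gripper_width: 0.0138
gripper_force: 40.0
```

```bash
python3 st.py
```

```text
t 18.425 [ 0.5188 -0.2582  0.0872] yaw -52.14 open rad 0.406 F [-2.1 -1.3  6.7] M [-0.46   0.61  -0.065] w 0.0138 40.0
```

>>> {"api": "send_rows", "payload": {
  "steps": [
    {"dp":[0,0,0],"roll":-0.04,"jaw":8},
    {"dp":[0,0,0],"roll":-0.08,"jaw":8}
  ]
}}

```text
time_s: 18.68
tcp_pos: [0.5187, -0.2583, 0.0872]
eef_rot: [179.9, 0.0, -47.5]
contact_force: [-2.1, -1.8, 7.2]
gripper_width: 0.0135
gripper_force: 40.0
```

```bash
python3 st.py
```

```text
t 18.675 [ 0.5187 -0.2583  0.0872] yaw -47.54 open rad 0.486 F [-2.1 -1.8  7.2] M [-0.665  0.709 -0.044] w 0.0135 40.0
```

>>> {"api": "send_rows", "payload": {
  "steps": [
    {"dp":[0,0,0],"roll":-0.07,"jaw":8},
    {"dp":[0,0,0],"roll":-0.14,"jaw":8},
    {"dp":[0,0,0],"roll":-0.21,"jaw":8},
    {"dp":[0,0,0],"roll":-0.28,"jaw":8},
    {"dp":[0,0,0],"roll":-0.3,"jaw":8}
  ]
}}

```text
time_s: 19.3
tcp_pos: [0.5185, -0.2586, 0.0872]
eef_rot: [179.9, 0.1, -30.3]
contact_force: [-3.3, -3.3, 7.0]
gripper_width: 0.0135
gripper_force: 40.0
```

```bash
python3 st.py
```

```text
t 19.3 [ 0.5185 -0.2586  0.0872] yaw -30.35 open rad 0.786 F [-3.3 -3.3  7. ] M [-1.4    0.947 -0.051] w 0.0135 40.0
```

>>> {"api": "send_rows", "payload": {
  "steps": [
    {"dp":[0,0,0],"roll":-0.07,"jaw":8},
    {"dp":[0,0,0],"roll":-0.14,"jaw":8},
    {"dp":[0,0,0],"roll":-0.21,"jaw":8},
    {"dp":[0,0,0],"roll":-0.25,"jaw":8},
    {"dp":[0,0,0],"roll":-0.25,"jaw":8}
  ]
}}

```text
time_s: 19.92
tcp_pos: [0.5183, -0.2589, 0.0872]
eef_rot: [179.9, 0.1, -16.1]
contact_force: [-2.4, -5.5, 6.8]
gripper_width: 0.0139
gripper_force: 40.0
```

```bash
python3 st.py
```

```text
t 19.925 [ 0.5183 -0.2589  0.0872] yaw -16.07 open rad 1.035 F [-2.4 -5.5  6.8] M [-2.071  1.06  -0.1  ] w 0.0139 40.0
```

The clamp is open to about 0.98 rad. I'll release the knob, go up, move over the bar and turn back.

>>> {"api": "send_rows", "payload": {
  "steps": [
    {"dp":[0,0,0],"roll":0,"jaw":45},
    {"dp":[0,0,0],"roll":0,"jaw":45},
    {"dp":[0,0,0],"roll":0,"jaw":45}
  ]
}}

```text
time_s: 20.3
tcp_pos: [0.5193, -0.2574, 0.0862]
eef_rot: [-180.0, 0.0, -16.1]
contact_force: [-0.3, -0.9, 0.9]
gripper_width: 0.0367
gripper_force: 0.0
```

>>> {"api": "send_rows", "payload": {
  "steps": [
    {"dp":[0,0,-30],"roll":0,"jaw":45},
    {"dp":[0,0,-60],"roll":0,"jaw":45},
    {"dp":[0,0,-80],"roll":0.15,"jaw":45},
    {"dp":[-25,-40,-80],"roll":0.33,"jaw":45},
    {"dp":[-54,-91,-80],"roll":0.51,"jaw":45}
  ]
}}

```text
time_s: 20.92
tcp_pos: [0.4937, -0.1582, 0.1665]
eef_rot: [-180.0, 0.0, -45.0]
contact_force: [0.1, 0.9, -0.0]
gripper_width: 0.0393
gripper_force: 0.0
```

>>> {"api": "send_rows", "payload": {
  "steps": [
    {"dp":[0,0,0],"roll":0.18,"jaw":45},
    {"dp":[0,0,0],"roll":0.36,"jaw":45},
    {"dp":[0,0,0],"roll":0.525,"jaw":45},
    {"dp":[0,0,0],"roll":0.525,"jaw":45}
  ]
}}

```text
time_s: 21.42
tcp_pos: [0.4939, -0.1587, 0.1665]
eef_rot: [180.0, 0.0, -74.6]
contact_force: [-0.1, -0.4, 0.9]
gripper_width: 0.0396
gripper_force: 0.0
```

```bash
python3 -c "
from plant import r
from h import *
s=r.get_state();rel(s,[.492,-.1565,.042],-75.4);print(s['contact_force'],s['gripper_width'])
c=r.capture('wrist');np.savez('w4.npz',**c);cv2.imwrite('pics/w4.png',c['image'])"
```

```text
t 21.425 pos [ 0.4939 -0.1587  0.1665] [ 1.7998e+02  1.0000e-02 -7.4600e+01] j6 11.5
dp [ -2.6   1.3 124.5] roll 0.014
[-0.05251688 -0.43898722  0.9499239 ] 0.03962332845936848
```

View pics/w4.png

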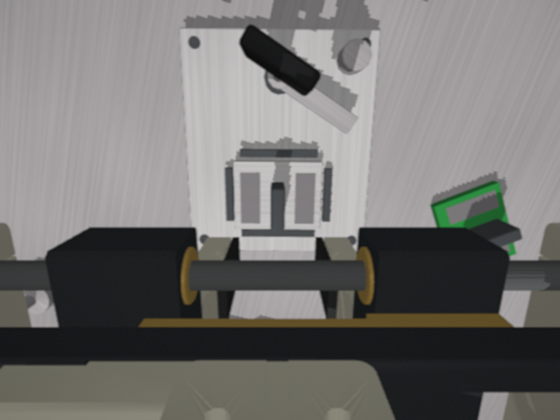

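The toe now points away to (345,125), well clear of the carrier. The bar at (278,205) is centred between the fingers at (235,270) and (325,270), so I'll descend and grip.

>>> {"api": "send_rows", "payload": {
  "steps": [
    {"dp":[-2.6,1.3,40],"roll":0.014,"jaw":45},
    {"dp":[-2.6,1.3,80],"roll":0.014,"jaw":45},
    {"dp":[-2.6,1.3,110],"roll":0.014,"jaw":45},
    {"dp":[-2.6,1.3,123],"roll":0.014,"jaw":45},
    {"dp":[-2.6,1.3,123],"roll":0.014,"jaw":45}
  ]
}}

```text
time_s: 22.1
tcp_pos: [0.4919, -0.1568, 0.0432]
eef_rot: [179.9, 0.0, -75.4]
contact_force: [-0.4, -0.2, 0.1]
gripper_width: 0.04
gripper_force: 0.0
```

```bash
python3 st.py
```

```text
t 22.1 [ 0.4919 -0.1568  0.0432] yaw -75.39 open rad 0.000 F [-0.4 -0.2  0.1] M [ 0.049 -0.038  0.028] w 0.04 0.0
```

>>> {"api": "send_rows", "payload": {
  "steps": [
    {"dp":[0,0,0],"roll":0,"jaw":6},
    {"dp":[0,0,0],"roll":0,"jaw":6},
    {"dp":[0,0,0],"roll":0,"jaw":6},
    {"dp":[0,0,0],"roll":0,"jaw":6},
    {"dp":[0,0,0],"roll":0,"jaw":6}
  ],
  "newtons": 40
}}

```text
time_s: 22.72
tcp_pos: [0.4926, -0.1567, 0.0443]
eef_rot: [-179.9, -0.0, -75.5]
contact_force: [-1.0, 1.3, 6.3]
gripper_width: 0.0117
gripper_force: 40.0
```

```bash
python3 st.py
```

```text
t 22.725 [ 0.4926 -0.1567  0.0443] yaw -75.46 open rad -0.001 F [-1.   1.3  6.3] M [0.487 0.36  0.036] w 0.0117 40.0
```

>>> {"api": "send_rows", "payload": {
  "steps": [
    {"dp":[0,0,-6],"roll":0,"jaw":6},
    {"dp":[0,0,-18],"roll":0,"jaw":6},
    {"dp":[0,0,-36],"roll":0,"jaw":6},
    {"dp":[0,0,-60],"roll":0,"jaw":6},
    {"dp":[0,0,-85],"roll":0,"jaw":6}
  ]
}}

```text
time_s: 23.35
tcp_pos: [0.4917, -0.1568, 0.1298]
eef_rot: [180.0, 0.0, -75.5]
contact_force: [0.2, -0.4, -2.9]
gripper_width: 0.0118
gripper_force: 40.0
```

```bash
python3 st.py
python3 - <<'E'
from plant import r
from h import *
rel(r.get_state(),[.494,.190,.125],-81.5)
t=dict(np.load("top0.npz"));g=t["image"][170:240,195:270]
m=np.uint8(g.max(2)<92)*255
n,l,st,ce=cv2.connectedComponentsWithStats(m);i=1+st[1:,4].argmax()
rc=cv2.minAreaRect((np.argwhere(l==i)[:,::-1]+[195,170]).astype(np.float32));print(st[i],rc,[plane(t,p,.02) for p in cv2.boxPoints(rc)],plane(t,rc[0],.02))
E
```

```text
t 23.35 [ 0.4917 -0.1568  0.1298] yaw -75.49 open rad -0.002 F [ 0.2 -0.4 -2.9] M [ 0.04  -0.075 -0.024] w 0.0118 40.0
t 23.35 pos [ 0.4917 -0.1568  0.1298] [ 1.7998e+02  1.0000e-02 -7.5490e+01] j6 10.4
dp [-335.1  -89.1    4.8] roll 0.105
[ 10   8  54  51 969] ((232.2809600830078, 202.3824462890625), (45.989383697509766, 47.36103820800781), 79.5625228881836) [array([0.56054942, 0.28323598]), array([0.58631526, 0.12009938]), array([0.42713846, 0.09465991]), array([0.40192648, 0.25653909])] [0.49364714 0.18866978]
```

>>> {"api": "send_rows", "payload": {
  "steps": [
    {"dp":[-20,-5.5,0],"roll":0.02,"jaw":6},
    {"dp":[-60,-16,0],"roll":0.04,"jaw":6},
    {"dp":[-105,-28,0],"roll":0.06,"jaw":6},
    {"dp":[-150,-40,0],"roll":0.08,"jaw":6},
    {"dp":[-195,-52,0],"roll":0.1,"jaw":6}
  ]
}}

```text
time_s: 23.98
tcp_pos: [0.4933, 0.0465, 0.1294]
eef_rot: [-180.0, 0.0, -81.3]
contact_force: [0.8, 0.6, -2.2]
gripper_width: 0.0116
gripper_force: 40.0
```

```bash
python3 -c "
from plant import r
from h import *
s=r.get_state();rel(s,[.4935,.193,.125],-81)"
```

```text
t 23.975 pos [0.4933 0.0465 0.1294] [-1.7997e+02  1.0000e-02 -8.1260e+01] j6 -19.4
dp [-144.8  -22.5    4.4] roll -0.005
```

>>> {"api": "send_rows", "payload": {
  "steps": [
    {"dp":[-45,-7,0],"roll":0,"jaw":6},
    {"dp":[-90,-14,0],"roll":0,"jaw":6},
    {"dp":[-125,-19.5,0],"roll":0,"jaw":6},
    {"dp":[-145,-22.5,0],"roll":0,"jaw":6},
    {"dp":[-145,-22.5,0],"roll":0,"jaw":6}
  ]
}}

```text
time_s: 24.6
tcp_pos: [0.4936, 0.1927, 0.1288]
eef_rot: [180.0, 0.0, -81.1]
contact_force: [-0.8, -0.1, -2.9]
gripper_width: 0.0118
gripper_force: 40.0
```

Run:
```python
from plant import r
from h import *
s=r.get_state();rel(s,[.4935,.193,.125],-81)
c=r.capture('wrist');d=r.capture('side')['image'][120:260,150:350]
cv2.imwrite('pics/w5.png',np.vstack([c['image'][:300],cv2.resize(d,(560,392))[:300]]))
```

```text
t 24.6 pos [0.4936 0.1927 0.1288] [180.     0.   -81.13] j6 -33.7
dp [-0.3  0.   3.8] roll -0.002
```

View pics/w5.png

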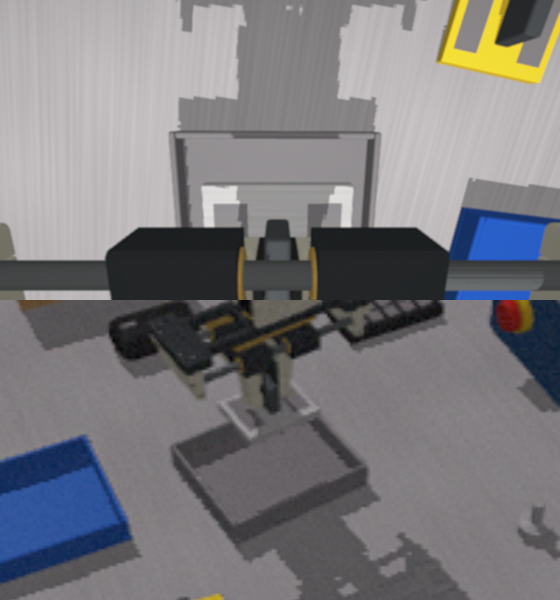

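The carrier sits centred in x over the grey tray (tray edges 172–380, carrier 202–354) and is parallel to it. I'll lower it gently.

>>> {"api": "send_rows", "payload": {
  "steps": [
    {"dp":[0,0,25],"roll":0,"jaw":6},
    {"dp":[0,0,50],"roll":0,"jaw":6},
    {"dp":[0,0,70],"roll":0,"jaw":6},
    {"dp":[0,0,83],"roll":0,"jaw":6},
    {"dp":[0,0,86],"roll":0,"jaw":6}
  ]
}}

```text
time_s: 25.32
tcp_pos: [0.4934, 0.1909, 0.0421]
eef_rot: [179.9, -0.0, -81.3]
contact_force: [0.3, -1.0, -1.8]
gripper_width: 0.0118
gripper_force: 40.0
```

>>> {"api": "send_rows", "payload": {
  "steps": [
    {"dp":[0,0,1],"roll":0,"jaw":6},
    {"dp":[0,0,2],"roll":0,"jaw":6},
    {"dp":[0,0,3],"roll":0,"jaw":6},
    {"dp":[0,0,4],"roll":0,"jaw":6},
    {"dp":[0,0,4],"roll":0,"jaw":6}
  ]
}}

```text
time_s: 25.95
tcp_pos: [0.4936, 0.1918, 0.0387]
eef_rot: [-180.0, 0.0, -81.2]
contact_force: [-0.3, -0.4, -2.3]
gripper_width: 0.0114
gripper_force: 40.0
```

```bash
python3 st.py
```

```text
t 25.95 [0.4936 0.1918 0.0387] yaw -81.21 open rad -0.101 F [-0.3 -0.4 -2.3] M [ 0.064 -0.071 -0.039] w 0.0114 40.0
```

>>> {"api": "send_rows", "payload": {
  "steps": [
    {"dp":[0,0,1],"roll":0,"jaw":6},
    {"dp":[0,0,2],"roll":0,"jaw":6},
    {"dp":[0,0,3],"roll":0,"jaw":6},
    {"dp":[0,0,3],"roll":0,"jaw":6}
  ]
}}

```text
time_s: 26.45
tcp_pos: [0.4936, 0.1917, 0.0355]
eef_rot: [180.0, -0.0, -81.2]
contact_force: [-0.3, -0.1, -2.6]
gripper_width: 0.0117
gripper_force: 40.0
```

```bash
python3 st.py
```

```text
t 26.45 [0.4936 0.1917 0.0355] yaw -81.21 open rad -0.101 F [-0.3 -0.1 -2.6] M [ 0.077 -0.023  0.053] w 0.0117 40.0
```

>>> {"api": "send_rows", "payload": {
  "steps": [
    {"dp":[0,0,0.6],"roll":0,"jaw":6},
    {"dp":[0,0,1.2],"roll":0,"jaw":6},
    {"dp":[0,0,1.2],"roll":0,"jaw":6}
  ]
}}

```text
time_s: 26.82
tcp_pos: [0.4936, 0.1918, 0.0353]
eef_rot: [-180.0, 0.0, -81.2]
contact_force: [-3.4, -0.8, 8.1]
gripper_width: 0.0118
gripper_force: 40.0
```

```bash
python3 st.py
```

```text
t 26.825 [0.4936 0.1918 0.0353] yaw -81.19 open rad -0.101 F [-3.4 -0.8  8.1] M [-0.227  1.45  -0.029] w 0.0118 40.0
```

Contact with the floor at 8 N. I'll release and go up.

>>> {"api": "send_rows", "payload": {
  "steps": [
    {"dp":[0,0,0],"roll":0,"jaw":40},
    {"dp":[0,0,0],"roll":0,"jaw":40},
    {"dp":[0,0,0],"roll":0,"jaw":40}
  ]
}}

```text
time_s: 27.2
tcp_pos: [0.4937, 0.1919, 0.0344]
eef_rot: [-180.0, 0.0, -81.2]
contact_force: [-0.9, 0.3, -0.1]
gripper_width: 0.0331
gripper_force: 0.0
```

>>> {"api": "send_rows", "payload": {
  "steps": [
    {"dp":[0,0,-15],"roll":0,"jaw":40},
    {"dp":[0,0,-45],"roll":0,"jaw":40},
    {"dp":[0,0,-90],"roll":0,"jaw":40},
    {"dp":[0,0,-140],"roll":0,"jaw":40},
    {"dp":[0,0,-140],"roll":0,"jaw":40}
  ]
}}

```text
time_s: 27.82
tcp_pos: [0.4958, 0.1932, 0.1798]
eef_rot: [-179.5, 0.2, -81.2]
contact_force: [1.0, 0.5, -0.6]
gripper_width: 0.0348
gripper_force: 0.0
```

```bash
python3 st.py
python3 - <<'E'
from plant import r
import cv2,numpy as np
a=r.capture('wrist')['image'];d=r.capture('side')['image'][120:360,150:400]
cv2.imwrite('pics/w6.png',np.vstack([a[:240],cv2.resize(d,(375,360),interpolation=cv2.INTER_CUBIC)[:,:] if 0 else cv2.copyMakeBorder(cv2.resize(d,(375,360)),0,0,0,185,0)]))
E
```

```text
t 27.825 [0.4958 0.1932 0.1798] yaw -81.17 open rad -0.101 F [ 1.   0.5 -0.6] M [ 0.066 -0.037  0.04 ] w 0.0348 0.0
```

View pics/w6.png

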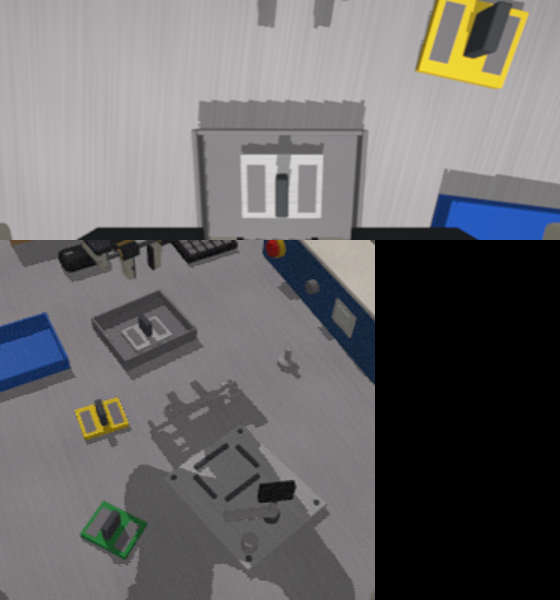

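The carrier lies flat and centred in the tray at (282,185), and the side view shows the nest empty and the toe open. I'm handing in.

```bash
python3 -c "
from plant import r
print(r.close_job())"
```

```text
the job is handed in; nothing more can be done
None
```

The clamp is rocked free and open at about 0.98 rad, the carrier lies flat near the centre of the grey tray, and the job was handed in at about 28 s; no verdict came back.

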